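# Put the cold chisel away in the tool box

## Task

Swing the lid of the shut grey steel tool box (the one with a bar handle in front) up and over past its balance point, so that it stands fully open by itself, then put the cold chisel into the box, lying flat on its floor. Set the chisel down rather than dropping it from a height, and leave the pliers, the tin and the welding magnet where they are.

Things in the scene. Friction and masses are not known exactly. Their poses are not given: they have to be found in the camera images.
- toolbox: grey sheet-steel tool box, empty, fixed to the table: 150 mm deep (its x), 260 mm long (its y), rim 70 mm above the table, walls and floor 3 mm thick. Origin: centre of its underside on the table; +z up, its +x points from the front (bar handle side) to the hinged back.
- lid (a joint): angle of the lid, rad: 0 shut, 1.95 fully open against its stop, leaning back. Almost frictionless gravity hinge along the box's y, balance at about 1.57: let go below that it falls shut, beyond it falls back to the stop. Lid: 0.4 kg sheet-steel tray 160 x 270 mm with a 16 mm skirt; it turns up and towards the box's +x.
- lid_hinge (a point): point on the hinge line, midway along the box: box frame (79, 0, 70) mm. Same axes as the box.
- lid_bar (a point): centre of the lid's round steel bar handle: 12 mm thick, parallel to the box's y, straight and free for 100 mm, on two legs 44 mm ahead of the lid's front edge (clear gap 38 mm). It circles the hinge line at radius 203 mm: 70 mm above the table and level with the hinge when shut, straight above the hinge at lid angle 1.57. Axes turn with the lid, y along the bar.
- cold_chisel: black steel cold chisel, a straight bar with a flattened edge at one end, 185 mm long (its y) x 24 mm (its x, widest) x 16 mm high, loose on the table to one side of the box; about 0.3 kg. Origin: centre of its underside.
- combination_pliers: pliers with yellow handles, 51 x 179 (y) x 12 mm, loose on the table on the other side of the box; to be left alone. Origin: centre of the underside.
- antispatter_tin: dark grey round tin, 74 mm across, 69 mm high, standing behind on the right; to be left alone. Origin: centre of the underside.
- magnet_red: flat red and steel arrow-shaped welding magnet, 70 x 70 x 16 mm, lying behind on the left; to be left alone. Origin: centre of the underside.

How it is judged:
On the way, in this order (a step that is already met when the one before it is completed fails the run):
1. the lid stands open past its balance point by itself, the robot touching nothing (value of joint lid above 1.75 rad and velocity of joint lid between -0.1 and 0.1 rad/s and contact force between each of the fingers, the arm and anything else below 0.3 N), for 0.3 s.
2. the chisel is in the box (z of cold_chisel in the frame of toolbox below 0.03 m and x of cold_chisel in the frame of toolbox between -0.075 and 0.075 m and y of cold_chisel in the frame of toolbox between -0.06 and 0.06 m), for 0.2 s.
At the end, for the whole second after the job is handed in: The lid stands open by itself (angle above 1.75 rad) and the cold chisel lies at rest on the floor of the box: its origin within the box's walls and less than 30 mm above the table, its length within 0.15 rad of level (all of step 2 and value of joint lid above 1.75 rad and angle between cold_chisel's own y axis and vertical between 1.42 and 1.72 rad and linear speed of cold_chisel below 0.03 m/s); the robot touches nothing.
It fails at once if the chisel is dropped (moves faster than 1.2 m/s out of the fingers, a fall of over 70 mm) (linear speed of cold_chisel above 1.2 m/s and contact force between the fingers and cold_chisel below 0.1 N).
It fails at once if the pliers, the tin or the magnet is moved by more than 40 mm (distance of any of combination_pliers, antispatter_tin, magnet_red from where it was at the start of the episode above 0.04 m).
It also fails if it takes over 61 s, if anything falls off the work surface, if the arm or the gripper's body presses on something with over 40 N, if the wrist force passes 120 N, or if a joint passes its speed limit or range.

## Robot

A 7-joint arm with a two-finger parallel gripper is mounted at the origin on a cart in front of the work surface, level with it; the furniture and walls round the work are solid. World frame = base frame: x ahead of the robot, y to its left, z up, the work surface at z = 0. Lengths are in m, angles in rad, forces in N, time in s.
With the tool pointing down it reaches from about 0.425 to 0.925 m from the base axis. Payload 6.8 kg.
Tool frame: the origin (TCP) lies on the mounting face of the last link; the fingertips stand 182 mm ahead of it and the grasp point (between the pads) lies 163 mm ahead of it; z points along the fingers, y is the direction in which the jaws open and shut (so a half turn about z gives the same grasp; the last joint's range is limited). The gripper opens to 88 mm and grips with 3 to 60 N. Pads are 20 mm wide; open, the fingers measure 115 mm over their backs; the gripper's body (75 mm by 178 mm) begins 61 mm behind the grasp point.
Start: joints at [1.157, 0.477, 0.022, 1.555, -0.011, 1.109, -0.083], TCP at [0.203, -0.644, 0.405] pointing down, gripper open.
Joint ranges: [-2.96, 2.96], [-0.34, 2.1], [-1.41, 1.46], [0.24, 2.44], [-1.37, 4.51], [0.17, 1.92], [-2.96, 2.96]. Speed limits (rad/s): [2.39, 2.39, 3.14, 3.14, 3.14, 3.14, 3.14].

## Interface

Orientations are given as a unit quaternion [x, y, z, w].
In Python, from station import * gives the robot as it stands.
- The arm moves only by the tool drive_tool, never from a script. Its argument "deltas" is a list of rows, each a list of 7 numbers: the shift along the tool's x, y, z in mm, then the turn, a rotation vector about the tool's x, y, z in rad, then the opening, from 0 (shut) to 1 (fully open). A call has exactly 5 rows; each row is the pose to reach, as a shift and turn from the pose commanded when the call began, along the tool's axes at that moment; what a row does not reach only later rows make up. A row lasts 1/12 s, in which the tool goes at most 41.7 mm and 7.16 degrees, less where a joint would pass 70% of its speed; a pose out of reach is approached as far as the arm can. A call with a gripper value outside its range is refused whole. The fingers move at their own pace and stop on an object; "squeeze" is the grip in N (left out, the last holds). Time passes only in rows, so rows that repeat a pose let the fingers close, or fill a call up. It gives the time, the measured TCP pose, the force and the opening at its end, in the units of the state.
- observe(): the state, without advancing time (a new reading comes with each control period).
- read_camera(name): name is "scene" or "top"; returns a dict with "pixels" (420x560x3 uint8, red, green, blue), "intrinsics" (3x3 intrinsics, pixels), "eye" and "attitude" of the camera in the world. Camera axes: x right, y up, looking along -z (the intrinsics and any distortion apply to the point x, -y, -z); pixel columns grow to the right and rows downward; lengths in m; the calibration is good to about 2 mm. A picture is of the moment at which its call begins. There is no depth.
- finish_job(): hands the job in, once; it reports no verdict.
The state is a dict: "time_s": time; "joint_positions": joint angles; "qd": joint speeds; "joint_torque": joint torques, N m; "ee_pos": TCP position; "tool_rot": TCP orientation; "wrist_force": force on the tool from outside, world axes, zero at the start; "torque": the same for the moment, N m; "width": opening from 0.0 (shut) to 1.0 (fully open).
Only numpy, scipy, OpenCV 4.12 (cv2) and the standard library are available. Lean on these libraries where they do the work, as an engineer would, in place of code of your own. Each camera call takes 0.05 s, during which the arm holds its last target.

## Working session

There is one attempt and no reset: what is moved stays moved. The work goes in short steps, Python scripts to look and compute and a tool call to move; the robot and the scene stay as the last step left them, time stands still between calls to the robot, and variables do not carry over. Pictures are saved under pics/ and viewed, and the job is handed in when it is done.

Besides the shell and the picture viewer there is one more tool, called after "Call:" as name(argument=value, ...) on one line, values as JSON. drive_tool: Moves the arm, as the interface text tells. Its arguments: {"type":"object","properties":{"deltas":{"type":"array","items":{"type":"array","items":{"type":"number"}}},"squeeze":{"type":"number"}},"required":["deltas"]}

```bash
ls; mkdir -p pics
python3 - <<'E'
from station import *
import cv2,json
print(observe())
for n in("scene","top"):
    c=read_camera(n); cv2.imwrite(f"pics/{n}0.png",c["pixels"][:,:,::-1]); print(n,c["intrinsics"],c["eye"],c["attitude"],[k for k in c])
E
```

```text
pics
{'time_s': 0.0, 'joint_positions': array([ 1.15691401,  0.4777894 ,  0.02228562,  1.55644334, -0.01146904,
        1.10931145, -0.08309195]), 'qd': array([ 0.00153428,  0.00210602,  0.00082228,  0.00057027,  0.00011822,
        0.00141521, -0.00041836]), 'joint_torque': array([-7.26012950e-04, -5.82865655e+01,  1.53412376e+00, -2.72611302e+01,
       -5.43085963e-02,  1.69722049e-02,  1.44989817e-04]), 'ee_pos': array([ 0.20315024, -0.64341333,  0.40369099]), 'tool_rot': array([ 9.88327508e-01,  1.52341408e-01, -2.06803977e-04, -8.88223140e-04]), 'wrist_force': array([ 0.54027335, -0.02438092, -0.3464901 ]), 'torque': array([-0.0127244 ,  0.01138366, -0.02062786]), 'width': 1.001723869471296}
scene [[381.87969332   0.         279.1239385 ]
 [  0.         381.87969332 203.70924874]
 [  0.           0.           1.        ]] [ 1.03807844 -0.26345435  1.08726036] [0.204791   0.1229413  0.48213398 0.84290741] ['pixels', 'intrinsics', 'eye', 'attitude']
top [[466.87726105   0.         274.77606772]
 [  0.         466.87726105 214.92470877]
 [  0.           0.           1.        ]] [0.46725386 0.00744338 1.41525987] [ 0.03177835 -0.03560569 -0.69694709  0.71553275] ['pixels', 'intrinsics', 'eye', 'attitude']
```

View pics/scene0.png

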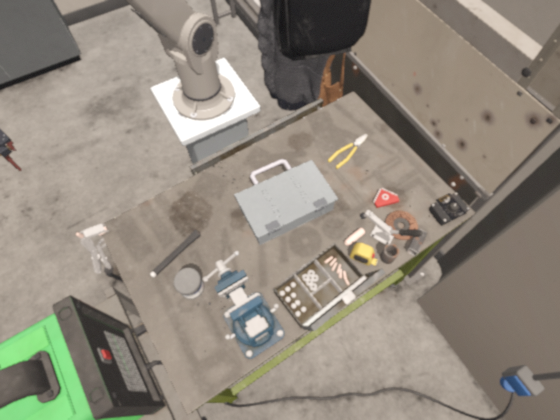

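View pics/top0.png

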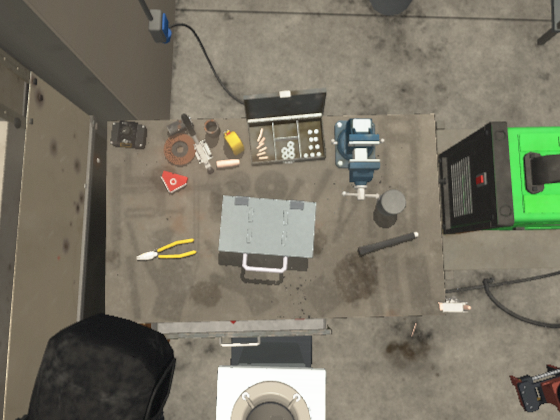

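The scene view shows the box with its lid at about (286,200), the chisel at (176,253), the tin at (188,280), the pliers at (348,150) and the magnet at (386,197). In the top view the lid is at (268,228), the bar at (265,268), the chisel runs from (360,252) to (417,235), and the tin is at (391,205).

```bash
cat > h.py <<'E'
import numpy as np,cv2
from scipy.spatial.transform import Rotation as R
def ray(c,u,v):
    K=c["intrinsics"]; d=np.array([(u-K[0,2])/K[0,0],-(v-K[1,2])/K[1,1],-1.])
    return np.array(c["eye"]),R.from_quat(c["attitude"]).apply(d)
def onplane(c,u,v,z):
    e,d=ray(c,u,v); return e+d*(z-e[2])/d[2]
def proj(c,p):
    q=R.from_quat(c["attitude"]).inv().apply(np.array(p)-c["eye"]); K=c["intrinsics"]
    return np.array([K[0,2]+K[0,0]*q[0]/-q[2],K[1,2]+K[1,1]*q[1]/q[2]])
E
python3 - <<'E'
from station import *
from h import *
import pickle
cs={n:read_camera(n) for n in("scene","top")}
pickle.dump(cs,open("c0.pkl","wb"))
t=cs["top"]["pixels"][:,:,::-1]; s=cs["scene"]["pixels"][:,:,::-1]
cv2.imwrite("pics/t1.png",cv2.resize(t[190:280,210:430],None,fx=3.6,fy=3.6,interpolation=cv2.INTER_CUBIC))
cv2.imwrite("pics/s1.png",cv2.resize(s[150:300,140:345],None,fx=3.8,fy=3.8,interpolation=cv2.INTER_CUBIC))
for n in cs: print(n,proj(cs[n],[0,0,0]),proj(cs[n],[.5,0,0]))
E
```

```text
scene [203.42499257  96.24681972] [268.7754444  196.05577289]
top [269.94129968 420.16631649] [274.40193492 248.72227037]
```

View pics/t1.png

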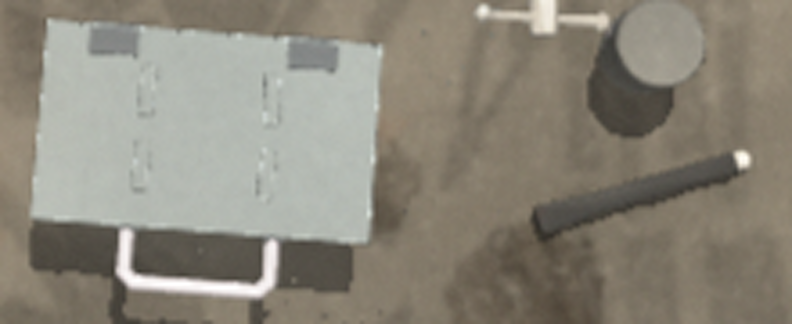

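View pics/s1.png

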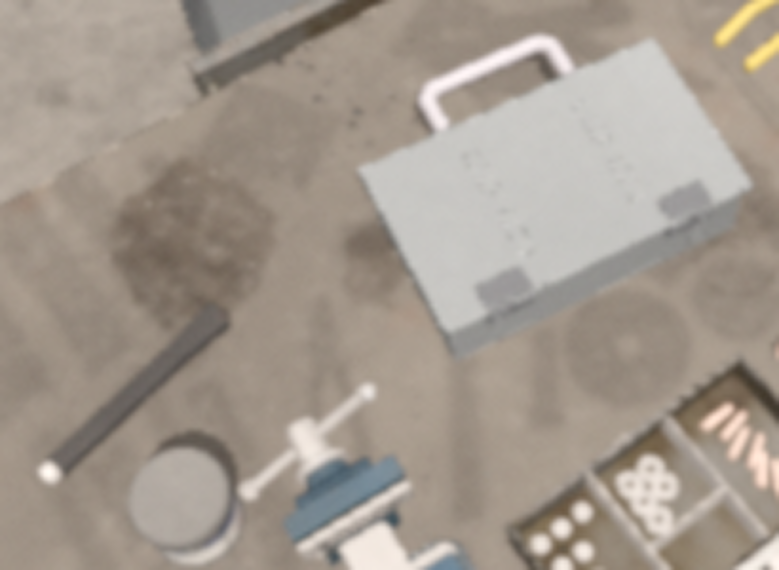

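Run:
```python
from h import *
import pickle
cs=pickle.load(open("c0.pkl","rb"))
def comp(m,u,v):
    n,l,st,ce=cv2.connectedComponentsWithStats(m.astype(np.uint8)); 
    return (l==l[v,u]).astype(np.uint8),st[l[v,u]]
for n,lp,cp,bp in(("top",(268,228),(388,244),(265,269)),("scene",(290,200),(176,253),(272,170))):
    c=cs[n];im=c["pixels"].astype(int);r,g,b=im[...,0],im[...,1],im[...,2]
    print(n,im[lp[1],lp[0]],im[cp[1],cp[0]],im[bp[1],bp[0]])
    m,s=comp((b-r>=2)&(g>110),*lp); print(" lid",s)
    (ct,_)=cv2.findContours(m,0,1); k=max(ct,key=cv2.contourArea)
    # box poly
    q=cv2.approxPolyDP(cv2.convexHull(k),4,True)[:,0]; print(q.tolist())
    for p in q: print("   ",onplane(c,*p,0.074).round(4))
    m,s=comp((r<85)&(g<85),*cp); print(" chisel",s)
    k=max(cv2.findContours(m,0,1)[0],key=cv2.contourArea)
    bx=cv2.boxPoints(cv2.minAreaRect(k)); P=np.array([onplane(c,*p,0.012) for p in bx]);print(bx.round(1).tolist(),P[:,:2].round(4).tolist(),P.mean(0).round(4))
```

```text
top [179 184 177] [78 76 70] [248 244 244]
 lid [     0      0    560    420 232052]
[[559, 0], [559, 419], [0, 419], [0, 0]]
    [ 1.2729 -0.8425  0.074 ]
    [ 0.0467 -0.8032  0.074 ]
    [0.0098 0.7452 0.074 ]
    [1.2225 0.8445 0.074 ]
 chisel [358 235  57  24 265]
[[356.6000061035156, 248.39999389648438], [413.20001220703125, 233.89999389648438], [415.8999938964844, 244.3000030517578], [359.20001220703125, 258.70001220703125]] [[0.5072, -0.2465], [0.5551, -0.417], [0.5242, -0.4249], [0.4765, -0.2547]] [ 0.5158 -0.3358  0.012 ]
scene [198 197 193] [107 100  97] [150 137 126]
 lid [     0      0    560    420 231930]
[[559, 0], [559, 419], [26, 419], [0, 409], [0, 0]]
    [0.3453 1.4628 0.074 ]
    [1.3848 0.2674 0.074 ]
    [ 0.7632 -0.7962  0.074 ]
    [ 0.7112 -0.8444  0.074 ]
    [-0.8565 -0.5259  0.074 ]
 chisel [     0      0    560    420 212586]
[[-0.0, 0.0], [559.0, 0.0], [559.0, 419.0], [0.0, 419.0]] [[-0.9724, -0.5419], [0.3029, 1.5684], [1.4061, 0.2999], [0.7138, -0.8845]] [0.3626 0.1105 0.012 ]
```

Run:
```python
from h import *
import pickle
cs=pickle.load(open("c0.pkl","rb"))
c=cs["top"]
f=lambda u,v:((u+.5)/3.6-.5+210,(v+.5)/3.6-.5+190)
g=lambda u,v:((u+.5)/3.8-.5+140,(v+.5)/3.8-.5+150)
def show(nm,c,pts,z):
    P=np.array([onplane(c,*p,z)[:2] for p in pts]); print(nm,P.round(4).tolist(),P.mean(0).round(4)); return P
for nm,c,ff,lid,bar,ch in(("top",cs["top"],f,[(47,19),(382,45),(369,242),(32,219)],[(123,277),(270,288)],[(545,220),(742,159)]),
  ("scene",cs["scene"],g,[(655,39),(750,186),(452,334),(359,171)],[(427,98),(551,44)],[(214,320),(48,470)])):
    P=show(nm+" lid",c,[ff(*p) for p in lid],0.073)
    print(" edges",[np.linalg.norm(P[i]-P[(i+1)%4]).round(4) for i in range(4)])
    show(" bar",c,[ff(*p) for p in bar],0.07)
    d=show(" chisel",c,[ff(*p) for p in ch],0.012); e=d[1]-d[0]; print(np.linalg.norm(e),np.arctan2(e[1],e[0]))
    e=(P[0]-P[3]+P[1]-P[2]); print(" boxx dir",np.arctan2(e[1],e[0]))
```

```text
top lid [[0.6499, 0.1542], [0.6361, -0.1159], [0.4779, -0.1083], [0.4891, 0.1603]] [0.5632 0.0226]
 edges [np.float64(0.2705), np.float64(0.1584), np.float64(0.2688), np.float64(0.1609)]
 bar [[0.4451, 0.0866], [0.4394, -0.0305]] [0.4423 0.0281]
 chisel [[0.5005, -0.26], [0.5557, -0.4246]] [ 0.5281 -0.3423]
0.17366654235648527 -1.247055583603621
 boxx dir -0.042652663254881394
scene lid [[0.492, 0.1658], [0.6485, 0.155], [0.6392, -0.1099], [0.4781, -0.106]] [0.5644 0.0263]
 edges [np.float64(0.1568), np.float64(0.2651), np.float64(0.1611), np.float64(0.2721)]
 bar [[0.4438, -0.0258], [0.4501, 0.0893]] [0.4469 0.0318]
 chisel [[0.507, -0.2598], [0.5562, -0.4216]] [ 0.5316 -0.3407]
0.16908965614160418 -1.2760617131461987
 boxx dir 1.5275085994524622
```

```bash
cat >> h.py <<'E'
from scipy.spatial.transform import Slerp
def RT(phi,tilt=0):
    # tool y heading phi, z down
    y=np.array([np.cos(phi),np.sin(phi),0]); z=np.array([0,0,-1.]); return R.from_matrix(np.c_[np.cross(y,z),y,z])
def plan(wps,rows_each,start=None):
    """wps: list of (grasp point xyz, phi); prints calls. positions are of grasp point (163 mm ahead)"""
    if start is None:
        from station import observe
        o=observe(); p=np.array(o["ee_pos"]); q=R.from_quat(o["tool_rot"])
    else: p,q=start
    rows=[]; cp,cq=p,q
    for (g,phi),n in zip(wps,rows_each):
        tq=RT(phi); tp=np.array(g)-tq.apply([0,0,.163])
        dr=(cq.inv()*tq).as_rotvec()
        for i in range(1,n+1):
            rows.append((cp+(tp-cp)*i/n, cq*R.from_rotvec(dr*i/n)))
        cp,cq=tp,tq
    while len(rows)%5: rows.append(rows[-1])
    for k in range(0,len(rows),5):
        out=[]
        for P,Q in rows[k:k+5]:
            d=q.inv().apply(P-p)*1000; r=(q.inv()*Q).as_rotvec()
            out.append([round(x,1) for x in d]+[round(x,3) for x in r])
        for o_ in out: print(o_)
        print("--")
        # next start: as commanded with rounded
        l=out[-1]; p=p+q.apply(np.array(l[:3])/1000); q=q*R.from_rotvec(l[3:])
E
python3 - <<'E'
from h import *
plan([((.43,-.40,.25),-.75),((.445,.03,.19),-.045)],[10,15])
E
```

```text
[np.float64(29.0), np.float64(-16.4), np.float64(-0.9), np.float64(-0.0), np.float64(-0.0), np.float64(-0.051)]
[np.float64(57.9), np.float64(-32.8), np.float64(-1.8), np.float64(-0.0), np.float64(-0.0), np.float64(-0.103)]
[np.float64(86.9), np.float64(-49.2), np.float64(-2.6), np.float64(-0.0), np.float64(-0.0), np.float64(-0.154)]
[np.float64(115.8), np.float64(-65.6), np.float64(-3.5), np.float64(-0.0), np.float64(-0.0), np.float64(-0.206)]
[np.float64(144.8), np.float64(-82.0), np.float64(-4.4), np.float64(-0.001), np.float64(-0.0), np.float64(-0.257)]
--
[np.float64(32.2), np.float64(-8.5), np.float64(-0.9), np.float64(0.0), np.float64(-0.0), np.float64(-0.052)]
[np.float64(64.4), np.float64(-17.0), np.float64(-1.8), np.float64(0.0), np.float64(-0.0), np.float64(-0.103)]
[np.float64(96.5), np.float64(-25.5), np.float64(-2.7), np.float64(0.0), np.float64(-0.0), np.float64(-0.155)]
[np.float64(128.7), np.float64(-34.0), np.float64(-3.6), np.float64(0.0), np.float64(-0.0), np.float64(-0.206)]
[np.float64(160.9), np.float64(-42.5), np.float64(-4.5), np.float64(-0.0), np.float64(-0.
[... 1013 characters left out ...]
), np.float64(-0.188)]
[np.float64(127.2), np.float64(-66.3), np.float64(20.0), np.float64(-0.0), np.float64(-0.0), np.float64(-0.235)]
--
[np.float64(27.8), np.float64(-6.9), np.float64(4.0), np.float64(-0.0), np.float64(-0.0), np.float64(-0.047)]
[np.float64(55.6), np.float64(-13.9), np.float64(8.0), np.float64(-0.0), np.float64(-0.0), np.float64(-0.094)]
[np.float64(83.4), np.float64(-20.8), np.float64(12.0), np.float64(-0.0), np.float64(-0.0), np.float64(-0.141)]
[np.float64(111.3), np.float64(-27.8), np.float64(16.0), np.float64(-0.0), np.float64(-0.0), np.float64(-0.188)]
[np.float64(139.1), np.float64(-34.8), np.float64(20.0), np.float64(-0.0), np.float64(-0.0), np.float64(-0.235)]
--
```

Call:
drive_tool(deltas=[[29, -16, -1, 0, 0, -0.05, 1], [58, -33, -2, 0, 0, -0.1, 1], [87, -49, -3, 0, 0, -0.15, 1], [116, -66, -4, 0, 0, -0.2, 1], [145, -82, -4, 0, 0, -0.26, 1]])

```text
time_s: 0.62
ee_pos: [0.3176, -0.5205, 0.4088]
tool_rot: [0.96, 0.28, 0.0, 0.0]
wrist_force: [0.6, -0.2, -0.1]
width: 0.997
```

Call:
drive_tool(deltas=[[32, -8, -1, 0, 0, -0.05, 0.8], [64, -17, -2, 0, 0, -0.1, 0.6], [96, -25, -3, 0, 0, -0.15, 0.5], [129, -34, -4, 0, 0, -0.2, 0.4], [161, -42, -4, 0, 0, -0.26, 0.4]], squeeze=12)

```text
time_s: 1.03
ee_pos: [0.4311, -0.3986, 0.4129]
tool_rot: [0.915, 0.402, 0.0, 0.0]
wrist_force: [0.2, -0.2, 0.1]
width: 0.664
```

Call:
drive_tool(deltas=[[22, -19, 4, 0, 0, -0.05, 0.4], [43, -38, 8, 0, 0, -0.09, 0.4], [65, -56, 12, 0, 0, -0.14, 0.4], [87, -75, 16, 0, 0, -0.19, 0.4], [108, -94, 20, 0, 0, -0.235, 0.4]])

```text
time_s: 1.45
ee_pos: [0.4342, -0.2555, 0.3925]
tool_rot: [0.862, 0.507, -0.0, 0.0]
wrist_force: [0.1, -0.4, -0.2]
width: 0.405
```

Call:
drive_tool(deltas=[[25, -13, 4, 0, 0, -0.05, 0.4], [51, -26, 8, 0, 0, -0.09, 0.4], [76, -40, 12, 0, 0, -0.14, 0.4], [102, -53, 16, 0, 0, -0.19, 0.4], [127, -66, 20, 0, 0, -0.235, 0.4]])

```text
time_s: 1.87
ee_pos: [0.4384, -0.1125, 0.3726]
tool_rot: [0.797, 0.604, 0.0, 0.0]
wrist_force: [0.6, 0.0, -0.2]
width: 0.4
```

Call:
drive_tool(deltas=[[28, -7, 4, 0, 0, -0.05, 0.4], [56, -14, 8, 0, 0, -0.09, 0.4], [83, -21, 12, 0, 0, -0.14, 0.4], [111, -28, 16, 0, 0, -0.19, 0.4], [139, -35, 20, 0, 0, -0.235, 0.4]])

```text
time_s: 2.28
ee_pos: [0.4425, 0.0306, 0.3526]
tool_rot: [0.72, 0.694, 0.0, 0.0]
wrist_force: [1.3, 0.1, -0.6]
width: 0.399
```

Call:
drive_tool(deltas=[[0, 0, 20, 0, 0, -0.01, 0.4], [0, 0, 40, 0, 0, -0.01, 0.4], [0, 0, 60, 0, 0, -0.01, 0.4], [0, 0, 80, 0, 0, -0.01, 0.4], [0, 0, 80, 0, 0, -0.01, 0.4]])

```text
time_s: 2.7
ee_pos: [0.4414, 0.0291, 0.2698]
tool_rot: [0.718, 0.697, -0.002, -0.002]
wrist_force: [-0.4, 0.1, -1.1]
width: 0.397
```

Run:
```python
from station import *
from h import *
o=observe(); print(o["ee_pos"],R.from_quat(o["tool_rot"]).as_matrix().round(3),o["joint_positions"].round(2))
for n,(x,y) in(("top",(200,200)),("scene",(210,110))):
    c=read_camera(n); cv2.imwrite(f"pics/{n}2.png",cv2.resize(c["pixels"][y:y+150,x:x+200,::-1],None,fx=3.8,fy=3.8,interpolation=cv2.INTER_CUBIC))
```

```text
[0.44139983 0.02905711 0.26984337] [[ 0.03   1.    -0.006]
 [ 1.    -0.03  -0.   ]
 [-0.    -0.006 -1.   ]] [ 0.25  0.35 -0.53  2.18  0.28  0.68 -0.5 ]
```

View pics/scene2.png

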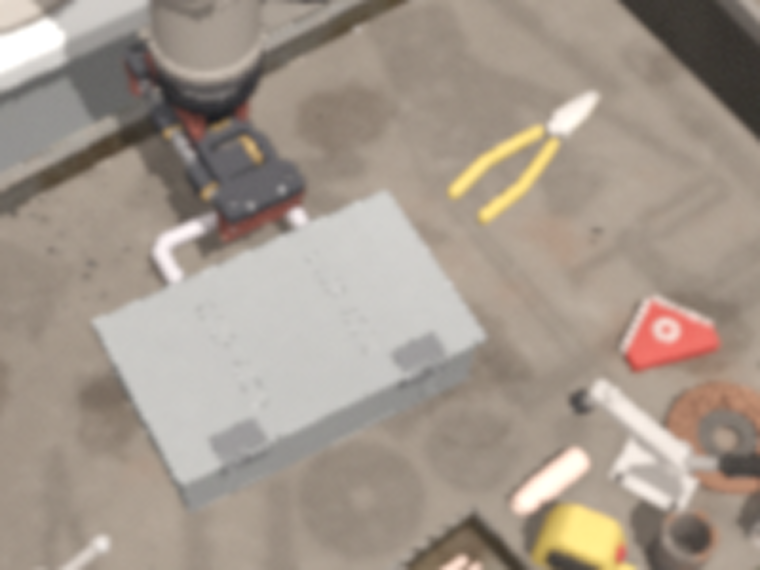

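View pics/top2.png

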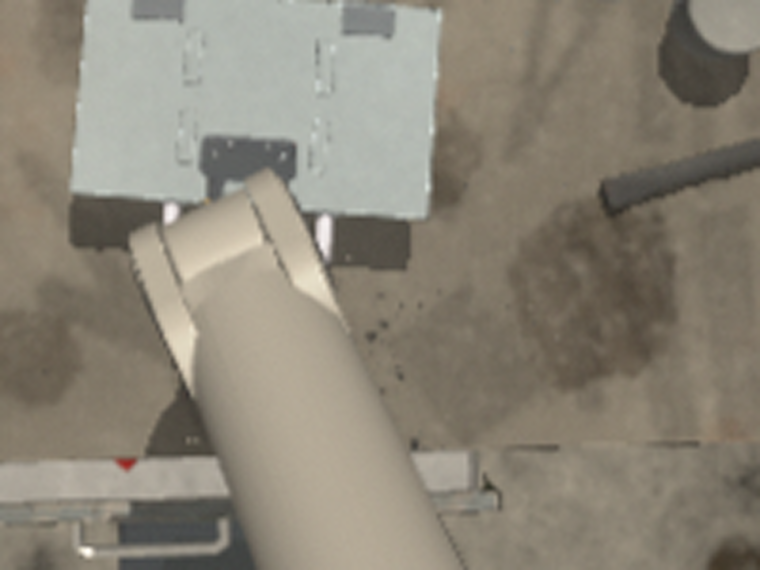

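The gripper hangs over the middle of the bar, at (260,215) in the scene crop, with its body along box x. Next I go down and close lightly.

Call:
drive_tool(deltas=[[0, 0, 15, 0, 0, 0.01, 0.4], [0, 0, 30, 0, 0, 0.01, 0.4], [0, 0, 36, 0, 0, 0.01, 0.4], [0, 0, 36, 0, 0, 0.01, 0.25], [0, 0, 36, 0, 0, 0.01, 0.15]])

```text
time_s: 3.22
ee_pos: [0.4432, 0.0295, 0.2375]
tool_rot: [0.721, 0.693, 0.0, 0.0]
wrist_force: [-0.1, 0.2, -0.4]
width: 0.282
```

Call:
drive_tool(deltas=[[0, 0, 0, 0, 0, 0, 0.0], [0, 0, 0, 0, 0, 0, 0], [0, 0, 0, 0, 0, 0, 0], [0, 0, 0, 0, 0, 0, 0], [0, 0, 0, 0, 0, 0, 0]])

```text
time_s: 3.63
ee_pos: [0.4415, 0.0295, 0.2372]
tool_rot: [0.721, 0.693, -0.001, -0.001]
wrist_force: [-6.0, 0.6, 7.0]
width: 0.132
```

Run:
```python
from station import *
from h import *
o=observe(); print(o)
```

```text
{'time_s': 3.6333, 'joint_positions': array([ 0.21655138,  0.40454359, -0.49833428,  2.2027355 ,  0.3359037 ,
        0.60884644, -0.56675822]), 'qd': array([ 0.00030147, -0.00128133,  0.00026017,  0.00038448, -0.00112498,
       -0.00030114,  0.00118385]), 'joint_torque': array([  0.45712818, -38.97027612,  -2.75096007, -18.95201504,
         0.71001275,  -1.68093111,   0.04804458]), 'ee_pos': array([0.44154194, 0.02945874, 0.23716189]), 'tool_rot': array([ 7.21101454e-01,  6.92827877e-01, -1.38346896e-03, -5.58302234e-04]), 'wrist_force': array([-6.04786939,  0.59180766,  6.98962162]), 'torque': array([ 0.13756361,  1.2927456 , -0.03645702]), 'width': 0.1324689138708455}
```

Run:
```python
import numpy as np
th=np.arange(0,1.93,.06); P=np.c_[203*(1-np.cos(th)),-203*np.sin(th)]
for k in range(0,30,5): print(th[k+5].round(2),(P[k+1:k+6]-P[k]).round(1).tolist())
```

```text
0.3 [[0.4, -12.2], [1.5, -24.3], [3.3, -36.3], [5.8, -48.3], [9.1, -60.0]]
0.6 [[3.9, -11.5], [8.6, -22.8], [13.9, -33.8], [19.8, -44.4], [26.4, -54.6]]
0.9 [[7.2, -9.8], [14.9, -19.2], [23.2, -28.1], [32.0, -36.5], [41.4, -44.4]]
1.2 [[9.8, -7.3], [19.9, -14.0], [30.5, -20.0], [41.4, -25.4], [52.6, -30.2]]
1.5 [[11.5, -4.1], [23.2, -7.4], [35.1, -10.1], [47.1, -12.1], [59.2, -13.3]]
1.8 [[12.2, -0.5], [24.3, -0.3], [36.5, 0.7], [48.5, 2.4], [60.5, 4.8]]
```

Call:
drive_tool(deltas=[[0, -1.5, -12, 0, 0, 0, 0], [0, -0.5, -24, 0, 0, 0, 0], [0, 1.5, -36, 0, 0, 0, 0], [0, 4, -48, 0, 0, 0, 0], [0, 7.5, -60, 0, 0, 0, 0]])

```text
time_s: 4.05
ee_pos: [0.4499, 0.0289, 0.2976]
tool_rot: [0.721, 0.693, -0.0, -0.0]
wrist_force: [0.4, 0.0, -3.3]
width: 0.131
```

Call:
drive_tool(deltas=[[0, 4, -11.5, 0, 0, 0, 0], [0, 8.5, -23, 0, 0, 0, 0], [0, 14, -34, 0, 0, 0, 0], [0, 20, -44.5, 0, 0, 0, 0], [0, 26.5, -54.5, 0, 0, 0, 0]])

```text
time_s: 4.47
ee_pos: [0.4752, 0.0279, 0.3517]
tool_rot: [0.721, 0.693, -0.002, -0.001]
wrist_force: [-6.2, -1.0, 1.7]
width: 0.13
```

Call:
drive_tool(deltas=[[0, 7, -10, 0, 0, 0, 0], [0, 15, -19, 0, 0, 0, 0], [0, 23, -28, 0, 0, 0, 0], [0, 32, -36.5, 0, 0, 0, 0], [0, 41.5, -44.5, 0, 0, 0, 0]])

```text
time_s: 4.88
ee_pos: [0.5157, 0.0263, 0.3966]
tool_rot: [0.721, 0.693, -0.004, -0.002]
wrist_force: [-12.8, -1.5, 12.1]
width: 0.136
```

Run:
```python
from station import *
from h import *
o=observe(); print(o["joint_positions"].round(2),o["qd"].round(2))
c=read_camera("scene"); cv2.imwrite("pics/s3.png",c["pixels"][:,:,::-1])
```

```text
[ 0.3   0.28 -0.56  1.91  0.17  1.01 -0.37] [-0.02  0.08  0.02 -0.36  0.02  0.25  0.05]
```

View pics/s3.png

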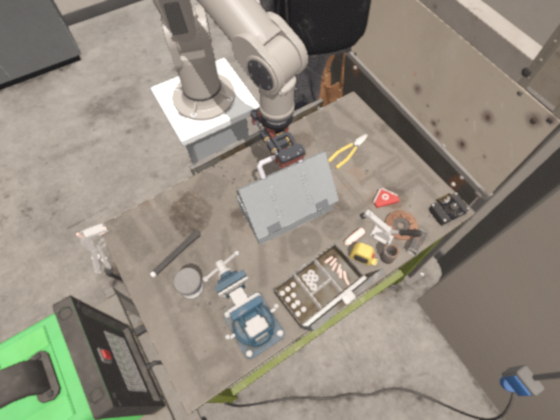

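The lid is at about 0.9 rad, with its free edge near (285,165) and the bar still in the jaws. The force points outward along the radius, so I shift the path outward by a few mm.

Call:
drive_tool(deltas=[[0, 7, -9.5, 0, 0, 0, 0], [0, 16.5, -17, 0, 0, 0, 0], [0, 28, -23.5, 0, 0, 0, 0], [0, 39, -29, 0, 0, 0, 0], [0, 50, -34, 0, 0, 0, 0]])

```text
time_s: 5.35
ee_pos: [0.5682, 0.0237, 0.4305]
tool_rot: [0.721, 0.693, -0.001, 0.0]
wrist_force: [-0.9, -2.1, -0.9]
width: 0.133
```

Call:
drive_tool(deltas=[[0, 11.5, -4, 0, 0, 0, 0], [0, 23, -7.5, 0, 0, 0, 0], [0, 35, -10, 0, 0, 0, 0], [0, 47, -12, 0, 0, 0, 0], [0, 59, -13, 0, 0, 0, 0]])

```text
time_s: 5.77
ee_pos: [0.6274, 0.0211, 0.4438]
tool_rot: [0.721, 0.692, -0.0, 0.001]
wrist_force: [-0.8, -1.2, 0.3]
width: 0.132
```

Call:
drive_tool(deltas=[[0, 12, -0.5, 0, 0, 0, 0], [0, 24, -0.5, 0, 0, 0, 0], [0, 36.5, 0.5, 0, 0, 0, 0], [0, 48.5, 2.5, 0, 0, 0, 0], [0, 60.5, 5, 0, 0, 0, 0]])

```text
time_s: 6.18
ee_pos: [0.688, 0.0184, 0.4386]
tool_rot: [0.721, 0.692, -0.0, 0.001]
wrist_force: [-0.4, -2.7, 0.6]
width: 0.132
```

Call:
drive_tool(deltas=[[0, 6, 1.5, 0, 0, 0, 0], [0, 12, 3, 0, 0, 0, 0], [0, 18, 5, 0, 0, 0, 0], [0, 18, 5, 0, 0, 0, 0], [0, 18, 5, 0, 0, 0, 0]])

```text
time_s: 6.6
ee_pos: [0.7059, 0.0177, 0.433]
tool_rot: [0.722, 0.692, -0.0, 0.001]
wrist_force: [1.0, -4.6, 1.1]
width: 0.13
```

Call:
drive_tool(deltas=[[0, 0, 0, 0, 0, 0, 0.2], [0, 0, 0, 0, 0, 0, 0.3], [0, 0, 0, 0, 0, 0, 0.4], [0, 0, 0, 0, 0, 0, 0.5], [0, 0, 0, 0, 0, 0, 0.6]])

```text
time_s: 7.02
ee_pos: [0.7053, 0.0196, 0.4326]
tool_rot: [0.721, 0.693, 0.0, -0.0]
wrist_force: [0.1, -0.7, 0.9]
width: 0.463
```

Run:
```python
from station import *
from h import *
o=observe(); print(o["joint_positions"].round(2),o["qd"].round(2),o["wrist_force"],o["width"])
c=read_camera("scene"); cv2.imwrite("pics/s4.png",cv2.resize(c["pixels"][110:260,200:400,::-1],None,fx=3.8,fy=3.8,interpolation=cv2.INTER_CUBIC))
```

```text
[ 0.21  0.56 -0.5   1.41  0.27  1.24 -0.35] [ 0. -0.  0. -0.  0.  0.  0.] [ 0.10058884 -0.70884108  0.90685108] 0.46272332712743547
```

View pics/s4.png

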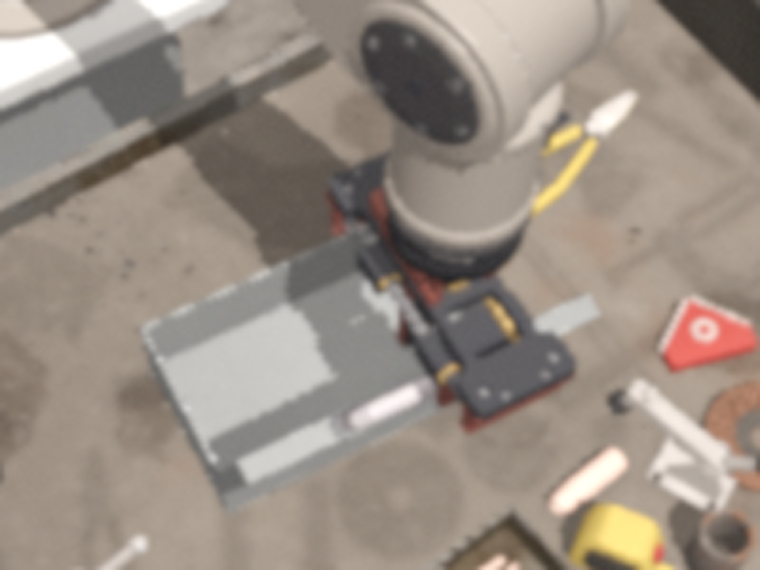

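The lid stands open, the bar is at (390,405) in the crop, and the jaws have come clear of it. Next I rise straight up.

Call:
drive_tool(deltas=[[0, 0, -15, 0, 0, 0, 0.6], [0, 0, -30, 0, 0, 0, 0.6], [0, 0, -45, 0, 0, 0, 0.6], [0, 0, -60, 0, 0, 0, 0.6], [0, 0, -75, 0, 0, 0, 0.6]])

```text
time_s: 7.48
ee_pos: [0.7054, 0.0191, 0.5084]
tool_rot: [0.721, 0.693, -0.0, -0.0]
wrist_force: [0.7, 0.2, 0.0]
width: 0.6
```

Run:
```python
from station import *
from h import *
o=observe(); print(o["ee_pos"],o["wrist_force"],o["joint_positions"].round(2))
c=read_camera("scene"); cv2.imwrite("pics/s5.png",c["pixels"][:,:,::-1])
# chisel heading -1.26 -> jaws 0.31 
plan([((.62,-.16,.31),.15),((.53,-.3415,.12),.31)],[10,10])
```

```text
[0.70537398 0.01913861 0.50839721] [0.70165259 0.18730619 0.02838459] [ 0.21  0.51 -0.5   1.31  0.24  1.38 -0.33]
[np.float64(-18.3), np.float64(-7.9), np.float64(3.8), np.float64(0.0), np.float64(-0.0), np.float64(-0.019)]
[np.float64(-36.5), np.float64(-15.7), np.float64(7.7), np.float64(0.001), np.float64(-0.0), np.float64(-0.038)]
[np.float64(-54.8), np.float64(-23.6), np.float64(11.5), np.float64(0.001), np.float64(-0.0), np.float64(-0.057)]
[np.float64(-73.1), np.float64(-31.5), np.float64(15.4), np.float64(0.002), np.float64(-0.0), np.float64(-0.076)]
[np.float64(-91.3), np.float64(-39.4), np.float64(19.2), np.float64(0.002), np.float64(-0.0), np.float64(-0.095)]
--
[np.float64(-17.5), np.float64(-9.5), np.float64(3.9), np.float64(0.001), np.float64(-0.0), np.float64(-0.019)]
[np.float64(-34.9), np.float64(-19.1), np.float64(7.7), np.float64(0.001), np.float64(-0.0), np.float64(-0.038)]
[np.float64(-52.4), np.float64(-28.6), np.float64(11.6), np.float64(0.002), np.float64(-0.001), np.float64(-0.057)]
[np.float64(-69.8), np.float64(-38.2), np.float64(15.5), np.float64(0.002), n
[... 581 characters left out ...]
.0), np.float64(-0.064)]
[np.float64(-83.0), np.float64(-58.0), np.float64(95.1), np.float64(-0.0), np.float64(0.0), np.float64(-0.08)]
--
[np.float64(-15.6), np.float64(-12.9), np.float64(19.0), np.float64(-0.0), np.float64(0.0), np.float64(-0.016)]
[np.float64(-31.2), np.float64(-25.8), np.float64(38.0), np.float64(-0.0), np.float64(0.0), np.float64(-0.032)]
[np.float64(-46.9), np.float64(-38.7), np.float64(57.0), np.float64(-0.0), np.float64(0.0), np.float64(-0.048)]
[np.float64(-62.5), np.float64(-51.6), np.float64(76.0), np.float64(-0.0), np.float64(0.0), np.float64(-0.064)]
[np.float64(-78.1), np.float64(-64.5), np.float64(95.0), np.float64(-0.0), np.float64(0.0), np.float64(-0.08)]
--
```

View pics/s5.png

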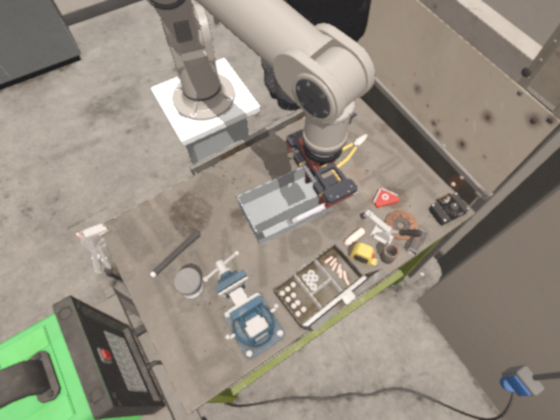

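Run:
```python
from h import *
import pickle
cs=pickle.load(open("c0.pkl","rb"))
for n,p in(("top",((660+.5)/3.6-.5+210,(43+.5)/3.6-.5+190)),("scene",((179+.5)/3.8-.5+140,(496+.5)/3.8-.5+150))):
    t=onplane(cs[n],*p,.069)[:2]; d=t-np.array([.53,-.3415]); a=-1.26
    print(n,t,"along",d@[np.cos(a),np.sin(a)],"perp",d@[-np.sin(a),np.cos(a)])
```

```text
top [ 0.64421186 -0.3409506 ] along 0.03440484263706915 perp 0.108908019983629
scene [ 0.64778442 -0.33901826] along 0.03365762921935617 perp 0.11290036347607821
```

Call:
drive_tool(deltas=[[-18, -8, 4, 0, 0, -0.02, 0.6], [-37, -16, 8, 0, 0, -0.04, 0.6], [-55, -24, 12, 0, 0, -0.06, 0.6], [-73, -31, 15, 0, 0, -0.08, 0.6], [-91, -39, 19, 0, 0, -0.1, 0.6]])

```text
time_s: 7.95
ee_pos: [0.6624, -0.0711, 0.488]
tool_rot: [0.685, 0.728, -0.0, -0.0]
wrist_force: [-0.2, -1.3, 0.5]
width: 0.599
```

Call:
drive_tool(deltas=[[-18, -10, 4, 0, 0, -0.02, 0.6], [-35, -19, 8, 0, 0, -0.04, 0.6], [-52, -29, 12, 0, 0, -0.06, 0.6], [-70, -38, 15, 0, 0, -0.08, 0.6], [-87, -48, 19, 0, 0, -0.1, 0.6]])

```text
time_s: 8.37
ee_pos: [0.6197, -0.161, 0.4691]
tool_rot: [0.648, 0.762, -0.0, -0.0]
wrist_force: [-0.8, -0.7, 0.1]
width: 0.598
```

Call:
drive_tool(deltas=[[-17, -12, 19, 0, 0, -0.02, 0.6], [-33, -23, 38, 0, 0, -0.03, 0.6], [-50, -35, 57, 0, 0, -0.05, 0.6], [-66, -46, 76, 0, 0, -0.065, 0.6], [-83, -58, 95, 0, 0, -0.08, 0.6]])

```text
time_s: 8.78
ee_pos: [0.5756, -0.2517, 0.3735]
tool_rot: [0.617, 0.787, 0.0, -0.0]
wrist_force: [0.2, 1.2, -0.3]
width: 0.599
```

Call:
drive_tool(deltas=[[-16, -13, 19, 0, 0, -0.02, 0.6], [-31, -26, 38, 0, 0, -0.03, 0.6], [-47, -39, 57, 0, 0, -0.05, 0.6], [-62, -52, 76, 0, 0, -0.065, 0.6], [-78, -64, 90, 0, 0, -0.08, 0.6]])

```text
time_s: 9.2
ee_pos: [0.5314, -0.3427, 0.2826]
tool_rot: [0.585, 0.811, 0.0, -0.001]
wrist_force: [-0.8, 0.1, 0.4]
width: 0.6
```

Run:
```python
from station import *
from h import *
o=observe(); print(o["ee_pos"],o["wrist_force"],o["joint_positions"].round(2))
T=R.from_quat(o["tool_rot"]).as_matrix();print(T.round(3), o["ee_pos"]+T[:,2]*.163)
for n,(x,y) in(("top",(320,170)),("scene",(110,190))):
    c=read_camera(n); cv2.imwrite(f"pics/{n}6.png",cv2.resize(c["pixels"][y:y+120,x:x+150,::-1],None,fx=5,fy=5,interpolation=cv2.INTER_CUBIC))
```

```text
[ 0.53140225 -0.34273502  0.28257837] [-0.76898247  0.11655134  0.40715926] [ 0.81  0.58 -0.46  1.74  0.32  0.9   0.53]
[[-0.316  0.949 -0.002]
 [ 0.949  0.316  0.001]
 [ 0.002 -0.001 -1.   ]] [ 0.53111486 -0.34252663  0.11957876]
```

View pics/top6.png

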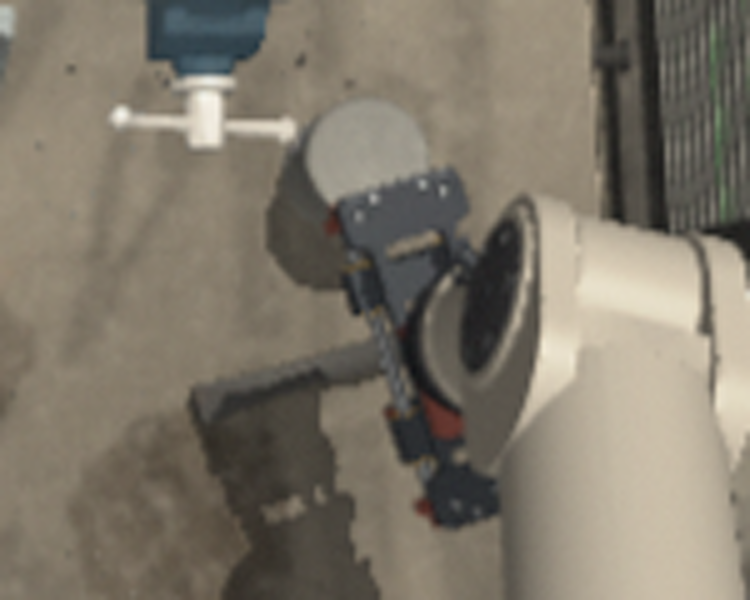

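View pics/scene6.png

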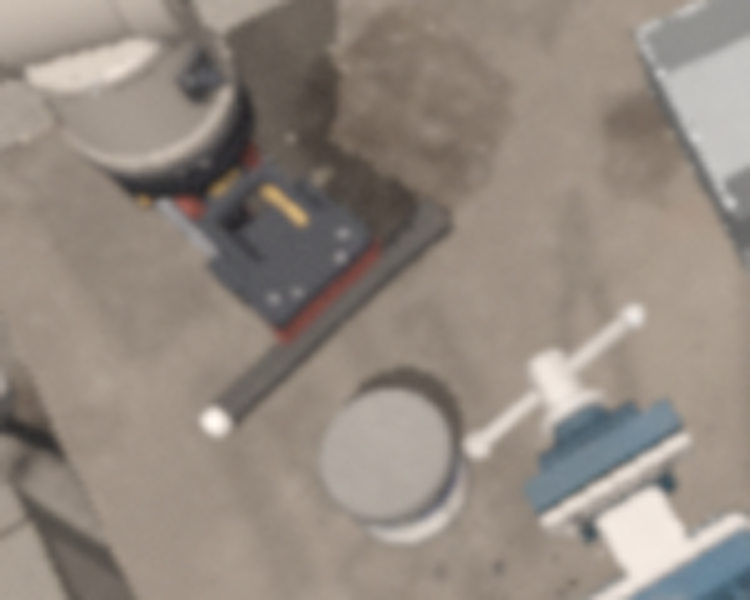

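Both crops show the jaws straddling the middle of the chisel. The front end of the gripper's body passes over the tin's near edge, with about 14 mm of height to spare at grasp depth. Next I go down.

Call:
drive_tool(deltas=[[0, 0, 25, 0, 0, 0, 0.6], [0, 0, 50, 0, 0, 0, 0.6], [0, 0, 75, 0, 0, 0, 0.6], [0, 0, 90, 0, 0, 0, 0.6], [0, 0, 95, 0, 0, 0, 0.6]])

```text
time_s: 9.72
ee_pos: [0.5323, -0.341, 0.1875]
tool_rot: [0.585, 0.811, 0.0, -0.002]
wrist_force: [-0.2, -0.5, 0.5]
width: 0.601
```

Call:
drive_tool(deltas=[[0, 0, 0, 0, 0, 0, 0.4], [0, 0, 0, 0, 0, 0, 0.2], [0, 0, 0, 0, 0, 0, 0], [0, 0, 0, 0, 0, 0, 0], [0, 0, 0, 0, 0, 0, 0]], squeeze=15)

```text
time_s: 10.13
ee_pos: [0.533, -0.3427, 0.1909]
tool_rot: [0.586, 0.811, 0.0, 0.001]
wrist_force: [-2.4, -0.1, 2.2]
width: 0.259
```

Call:
drive_tool(deltas=[[0, 0, 0, 0, 0, 0, 0], [0, 0, 0, 0, 0, 0, 0], [0, 0, 0, 0, 0, 0, 0], [0, 0, 0, 0, 0, 0, 0], [0, 0, 0, 0, 0, 0, 0]], squeeze=40)

```text
time_s: 10.55
ee_pos: [0.5327, -0.3428, 0.1907]
tool_rot: [0.586, 0.811, -0.0, 0.001]
wrist_force: [-1.9, 0.3, 5.6]
width: 0.223
```

Call:
drive_tool(deltas=[[0, 0, -5, 0, 0, 0, 0], [0, 0, -10, 0, 0, 0, 0], [0, 0, -20, 0, 0, 0, 0], [0, 0, -30, 0, 0, 0, 0], [0, 0, -30, 0, 0, 0, 0]])

```text
time_s: 10.97
ee_pos: [0.5335, -0.3427, 0.2222]
tool_rot: [0.585, 0.811, 0.0, 0.002]
wrist_force: [1.5, -0.6, -3.0]
width: 0.221
```

Run:
```python
from station import *
from h import *
o=observe(); print(o["ee_pos"],o["wrist_force"],o["torque"],o["width"])
c=read_camera("scene");x,y=110,190; cv2.imwrite(f"pics/s7.png",cv2.resize(c["pixels"][y:y+120,x:x+150,::-1],None,fx=5,fy=5,interpolation=cv2.INTER_CUBIC))
```

```text
[ 0.5335078  -0.34269898  0.22224722] [ 1.52461466 -0.60549844 -3.00096875] [-0.05093646 -0.16018647  0.01186497] 0.2213445354175489
```

View pics/s7.png

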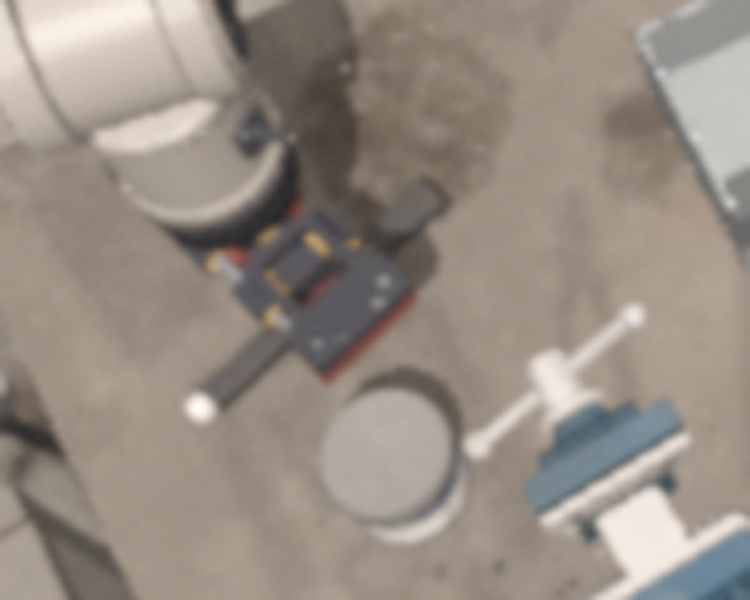

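Run:
```python
from h import *
plan([((.5335,-.335,.18),.31),((.53,.025,.18),-.043)],[5,15])
```

```text
[np.float64(1.4), np.float64(0.6), np.float64(-24.3), np.float64(0.0), np.float64(0.0), np.float64(0.002)]
[np.float64(2.8), np.float64(1.2), np.float64(-48.7), np.float64(0.001), np.float64(0.001), np.float64(0.004)]
[np.float64(4.1), np.float64(1.7), np.float64(-73.0), np.float64(0.001), np.float64(0.001), np.float64(0.006)]
[np.float64(5.5), np.float64(2.3), np.float64(-97.4), np.float64(0.002), np.float64(0.002), np.float64(0.008)]
[np.float64(6.9), np.float64(2.9), np.float64(-121.7), np.float64(0.002), np.float64(0.002), np.float64(0.01)]
--
[np.float64(22.9), np.float64(7.1), np.float64(-0.0), np.float64(0.0), np.float64(0.0), np.float64(0.023)]
[np.float64(45.9), np.float64(14.2), np.float64(-0.0), np.float64(0.0), np.float64(0.0), np.float64(0.047)]
[np.float64(68.8), np.float64(21.3), np.float64(-0.0), np.float64(0.0), np.float64(0.0), np.float64(0.071)]
[np.float64(91.7), np.float64(28.4), np.float64(-0.0), np.float64(0.0), np.float64(0.0), np.float64(0.094)]
[np.float64(114.6), np.float64(35.5), np.float64(-0.0), np.float64(0.0), np.float64(0.0), np.float64(0.118)]
--
[np
[... 376 characters left out ...]
float64(0.0), np.float64(0.0), np.float64(0.094)]
[np.float64(118.1), np.float64(21.7), np.float64(-0.0), np.float64(0.0), np.float64(0.0), np.float64(0.117)]
--
[np.float64(23.9), np.float64(1.6), np.float64(-0.0), np.float64(0.0), np.float64(0.0), np.float64(0.024)]
[np.float64(47.9), np.float64(3.2), np.float64(-0.0), np.float64(0.0), np.float64(0.0), np.float64(0.047)]
[np.float64(71.8), np.float64(4.7), np.float64(-0.0), np.float64(0.0), np.float64(0.0), np.float64(0.071)]
[np.float64(95.8), np.float64(6.3), np.float64(-0.0), np.float64(0.0), np.float64(0.0), np.float64(0.094)]
[np.float64(119.7), np.float64(7.9), np.float64(-0.0), np.float64(0.0), np.float64(0.0), np.float64(0.118)]
--
```

Call:
drive_tool(deltas=[[1, 1, -24, 0, 0, 0, 0], [3, 1, -49, 0, 0, 0, 0], [4, 2, -73, 0, 0, 0.01, 0], [5, 2, -97, 0, 0, 0.01, 0], [7, 3, -122, 0, 0, 0.01, 0]])

```text
time_s: 11.43
ee_pos: [0.5328, -0.3348, 0.3423]
tool_rot: [0.59, 0.808, -0.0, -0.0]
wrist_force: [-0.3, -1.1, -3.1]
width: 0.224
```

Call:
drive_tool(deltas=[[23, 7, 0, 0, 0, 0.02, 0], [46, 14, 0, 0, 0, 0.05, 0], [69, 21, 0, 0, 0, 0.07, 0], [92, 28, 0, 0, 0, 0.095, 0], [115, 35, 0, 0, 0, 0.118, 0]])

```text
time_s: 11.85
ee_pos: [0.5311, -0.2135, 0.3415]
tool_rot: [0.637, 0.771, -0.0, -0.0]
wrist_force: [0.0, 1.5, -3.0]
width: 0.222
```

Call:
drive_tool(deltas=[[24, 4, 0, 0, 0, 0.02, 0], [47, 9, 0, 0, 0, 0.05, 0], [71, 13, 0, 0, 0, 0.07, 0], [95, 17, 0, 0, 0, 0.095, 0], [118, 22, 0, 0, 0, 0.118, 0]])

```text
time_s: 12.27
ee_pos: [0.53, -0.0932, 0.3415]
tool_rot: [0.681, 0.732, -0.0, -0.0]
wrist_force: [0.2, -0.2, -2.7]
width: 0.222
```

Call:
drive_tool(deltas=[[24, 2, 0, 0, 0, 0.02, 0], [48, 3, 0, 0, 0, 0.05, 0], [72, 5, 0, 0, 0, 0.07, 0], [96, 6, 0, 0, 0, 0.095, 0], [120, 8, 0, 0, 0, 0.118, 0]])

```text
time_s: 12.68
ee_pos: [0.5292, 0.0268, 0.3415]
tool_rot: [0.723, 0.691, -0.0, -0.0]
wrist_force: [0.2, 0.6, -3.5]
width: 0.226
```

Run:
```python
from station import *
from h import *
o=observe(); print(o["ee_pos"],o["wrist_force"],o["torque"],o["width"],o["joint_positions"].round(2))
print(R.from_quat(o["tool_rot"]).as_matrix().round(3))
for n,(x,y) in(("top",(200,170)),("scene",(190,110))):
    c=read_camera(n); cv2.imwrite(f"pics/{n}8.png",cv2.resize(c["pixels"][y:y+150,x:x+200,::-1],None,fx=3.8,fy=3.8,interpolation=cv2.INTER_CUBIC))
```

```text
[0.52917861 0.02681862 0.34152046] [ 0.15974068  0.57390312 -3.47170464] [-0.08707219 -0.08984852  0.02857133] 0.22586891133662368 [ 0.28  0.37 -0.54  1.94  0.24  0.9  -0.43]
[[ 0.045  0.999 -0.   ]
 [ 0.999 -0.045 -0.   ]
 [-0.    -0.    -1.   ]]
```

View pics/top8.png

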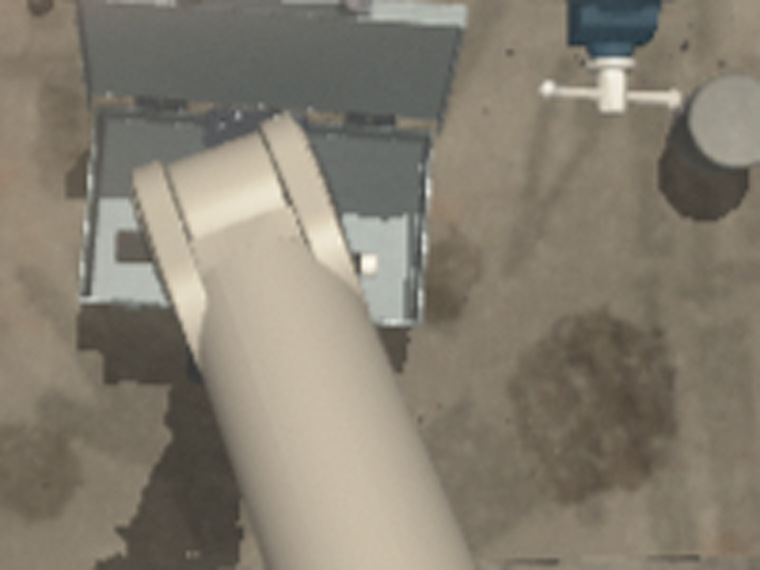

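View pics/scene8.png

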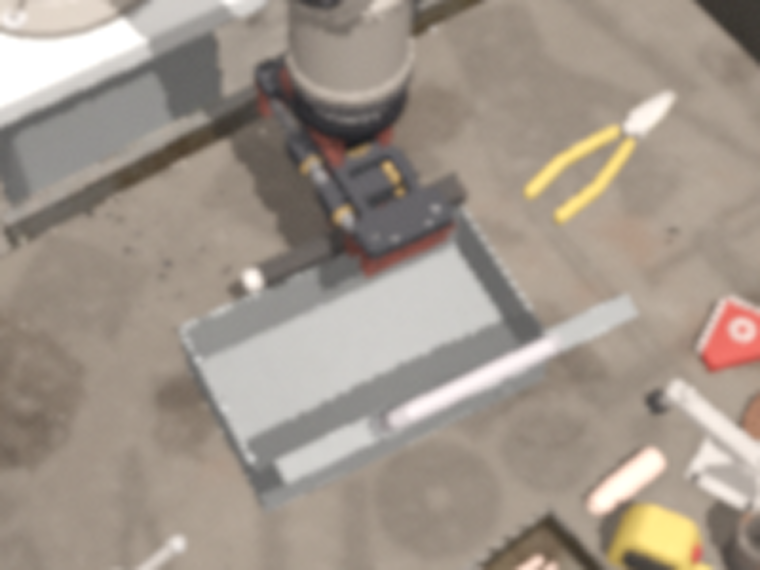

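Run:
```python
from h import *
import pickle
cs=pickle.load(open("c0.pkl","rb"))
t=lambda u,v:(u/3.8+200,v/3.8+170); s=lambda u,v:(u/3.8+190,v/3.8+110)
def tri(a,b):
    e1,d1=ray(cs["top"],*t(*a)); e2,d2=ray(cs["scene"],*s(*b))
    k=np.linalg.lstsq(np.c_[d1,-d2],e2-e1,rcond=None)[0]; p,q=e1+k[0]*d1,e2+k[1]*d2; return (p+q)/2,np.linalg.norm(p-q)
A=tri((117,245),(460,190)); B=tri((370,264),(252,280)); print(A,B)
M=(A[0]+B[0])/2; d=M[:2]-[.563,.0236]; a=-.043
print("mid",M,"box",d@[np.cos(a),np.sin(a)],d@[-np.sin(a),np.cos(a)], "len",np.linalg.norm(A[0]-B[0]))
# box inside rim corners from top view (z=.07)
for p in((92,108),(440,130),(418,325),(82,302)): print(onplane(cs["top"],*t(*p),.07).round(3))
```

```text
(array([0.53393746, 0.12349899, 0.15668444]), np.float64(0.009476034785706484)) (array([ 0.52510238, -0.05493104,  0.16184219]), np.float64(0.011516944870900625))
mid [0.52951992 0.03428397 0.15926331] box -0.033908398563581646 0.009234898636974331 len 0.17872307341874755
[0.64 0.15 0.07]
[ 0.63  -0.116  0.07 ]
[ 0.482 -0.102  0.07 ]
[0.492 0.152 0.07 ]
```

The chisel is level to within about 5 mm, with its middle at box (-34, +9) mm. The open lid is clear of the gripper. I shift -8 mm along the box and lower.

Call:
drive_tool(deltas=[[-2, 0, 20, 0, 0, 0, 0], [-4, 0, 40, 0, 0, 0, 0], [-6, 0, 60, 0, 0, 0, 0], [-8, 0, 80, 0, 0, 0, 0], [-8, 0, 100, 0, 0, 0, 0]])

```text
time_s: 13.2
ee_pos: [0.5292, 0.0165, 0.2406]
tool_rot: [0.723, 0.691, -0.0, 0.0]
wrist_force: [0.4, -0.1, -3.7]
width: 0.226
```

Call:
drive_tool(deltas=[[0, 0, 15, 0, 0, 0, 0], [0, 0, 28, 0, 0, 0, 0], [0, 0, 36, 0, 0, 0, 0], [0, 0, 40, 0, 0, 0, 0], [0, 0, 40, 0, 0, 0, 0]])

```text
time_s: 13.62
ee_pos: [0.5292, 0.0176, 0.2011]
tool_rot: [0.722, 0.691, -0.0, -0.0]
wrist_force: [-0.4, 0.1, -3.6]
width: 0.222
```

Call:
drive_tool(deltas=[[0, 0, 2, 0, 0, 0, 0], [0, 0, 4, 0, 0, 0, 0], [0, 0, 6, 0, 0, 0, 0], [0, 0, 6, 0, 0, 0, 0], [0, 0, 6, 0, 0, 0, 0]])

```text
time_s: 14.03
ee_pos: [0.5294, 0.0177, 0.1959]
tool_rot: [0.723, 0.691, 0.0, 0.0]
wrist_force: [0.1, 0.6, -3.2]
width: 0.222
```

Call:
drive_tool(deltas=[[0, 0, 1, 0, 0, 0, 0], [0, 0, 2, 0, 0, 0, 0], [0, 0, 3, 0, 0, 0, 0], [0, 0, 3, 0, 0, 0, 0], [0, 0, 3, 0, 0, 0, 0]])

```text
time_s: 14.45
ee_pos: [0.5295, 0.0178, 0.1936]
tool_rot: [0.722, 0.691, -0.0, 0.0]
wrist_force: [-3.7, -0.3, 9.2]
width: 0.221
```

Contact with the floor shows as +9 N. I release to a moderate opening.

Call:
drive_tool(deltas=[[0, 0, -1, 0, 0, 0, 0.25], [0, 0, -1, 0, 0, 0, 0.3], [0, 0, -1, 0, 0, 0, 0.35], [0, 0, -1, 0, 0, 0, 0.38], [0, 0, -1, 0, 0, 0, 0.38]])

```text
time_s: 14.87
ee_pos: [0.5294, 0.0177, 0.1936]
tool_rot: [0.723, 0.691, 0.0, 0.0]
wrist_force: [0.6, -0.1, 0.1]
width: 0.378
```

Call:
drive_tool(deltas=[[0, 0, -5, 0, 0, 0, 0.38], [0, 0, -15, 0, 0, 0, 0.38], [0, 0, -30, 0, 0, 0, 0.38], [0, 0, -45, 0, 0, 0, 0.38], [0, 0, -60, 0, 0, 0, 0.38]])

```text
time_s: 15.28
ee_pos: [0.5294, 0.0178, 0.2551]
tool_rot: [0.722, 0.691, 0.0, 0.0]
wrist_force: [1.3, 0.3, 0.2]
width: 0.381
```

Call:
drive_tool(deltas=[[0, -8, -30, 0, 0, 0, 0.38], [0, -16, -60, 0, 0, 0, 0.38], [0, -24, -90, 0, 0, 0, 0.38], [0, -32, -110, 0, 0, 0, 0.38], [0, -40, -130, 0, 0, 0, 0.38]])

```text
time_s: 15.7
ee_pos: [0.4889, 0.0197, 0.3861]
tool_rot: [0.722, 0.692, 0.001, 0.001]
wrist_force: [0.6, -0.0, -0.5]
width: 0.38
```

Run:
```python
from station import *
from h import *
o=observe(); print(o["time_s"],o["ee_pos"],o["wrist_force"],o["width"])
for n,(x,y) in(("top",(200,170)),("scene",(190,110))):
    c=read_camera(n); cv2.imwrite(f"pics/{n}9.png",cv2.resize(c["pixels"][y:y+150,x:x+200,::-1],None,fx=3.8,fy=3.8,interpolation=cv2.INTER_CUBIC))
```

```text
15.7 [0.48885081 0.01973761 0.38613895] [ 0.62978932 -0.01335039 -0.53433628] 0.3797543882705332
```

View pics/scene9.png

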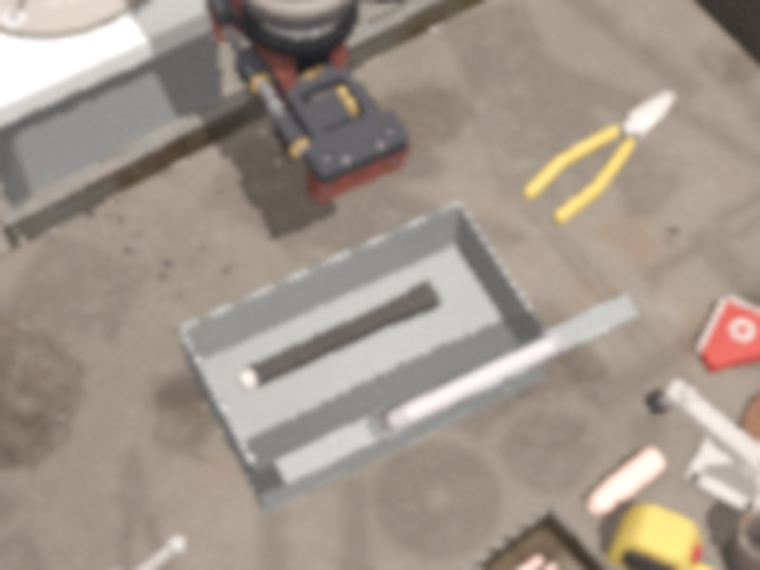

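View pics/top9.png

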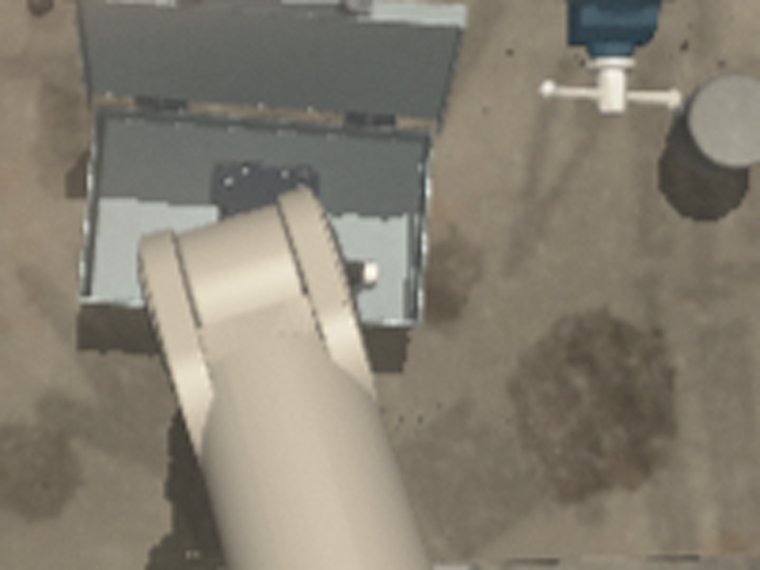

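The chisel lies flat on the box floor, from (250,378) to (432,295) in the scene crop. The lid stands open and the gripper is well clear. I let it settle for one call, then hand in.

Call:
drive_tool(deltas=[[0, 0, 0, 0, 0, 0, 0.38], [0, 0, 0, 0, 0, 0, 0.38], [0, 0, 0, 0, 0, 0, 0.38], [0, 0, 0, 0, 0, 0, 0.38], [0, 0, 0, 0, 0, 0, 0.38]])

```text
time_s: 16.22
ee_pos: [0.4894, 0.0194, 0.3828]
tool_rot: [0.722, 0.691, -0.0, -0.001]
wrist_force: [0.2, -0.0, -0.2]
width: 0.377
```

Run:
```python
from station import *
o=observe(); print(o["time_s"],o["wrist_force"],abs(o["qd"]).max())
print(finish_job())
```

```text
16.2167 [ 0.21613945 -0.02775259 -0.16885288] 0.005043098543673664
the job is handed in; nothing more can be done
None
```

I opened the lid and put the chisel in the box, and handed the job in at 16.2 s; no verdict was reported. I gripped the bar and swung the lid along its arc to about 1.9 rad, where I let go. The chisel went into the box level and was set down on the floor under contact (+9 N) before release.

**Last checks:** The final pictures show the lid standing open by itself and the chisel flat on the floor, about 34 mm in front of the box centre line. The pliers, tin and magnet look untouched. The gripper was well clear, with wrist force about 0.3 N and the arm at rest.

**What disagreed:**
- **Lid swing:** the radial force rose to about 18 N near 0.9 rad, so I moved the path outward about 3 mm and it dropped away.
- **Chisel pickup:** the hand rose about 3 mm as the jaws closed on the chisel, but the grip held.
- **Before lowering:** the two camera views put the chisel's ends 9–12 mm apart when triangulated. I read its offset along the box as +9 mm and shifted it 8 mm to correct. I did not re-measure its place after release.

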